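# Park the loupe's cap and hold the film viewer's flap half open

## Robot

A 6-joint arm with a two-finger parallel gripper is mounted at the origin on the work surface. World frame = base frame: x ahead of the robot, y to its left, z up, the work surface at z = 0. Lengths are in m, angles in rad, forces in N, time in s.
With the tool pointing down it reaches from about 0.3 to 0.775 m from the base axis. Payload 14.6 kg.
Tool frame: the origin (TCP) lies midway between the tips of the shut fingers; the grasp point (between the pads) lies r.pinch_z behind it (r.pinch_z is the distance from the TCP to the grasp point, in m); z points along the fingers, y is the line along which they close (so a half turn about z gives the same grasp; the last joint's range is limited). The gripper opens to 94 mm and grips with 3 to 60 N. Pads are 16 mm wide; open, the fingers measure 119 mm over their backs; the gripper's body (75 mm by 177 mm) begins 78 mm behind the grasp point.
Start: joints at [-1.396, 0.3, 1.521, -0, 1.321, -0.067], TCP at [0.132, -0.534, 0.205] pointing down, gripper open.
Joint ranges: [-3.03, 3.03], [-0.79, 2.21], [0.23, 2.52], [-1.04, 4.18], [0, 3.07], [-2.55, 2.55]. Speed limits (rad/s): [2.22, 2.22, 2.57, 3.14, 3.14, 3.14].

## Interface

Orientations are given as a unit quaternion [x, y, z, w].
In Python, from rig import r, cams gives the robot as it stands.
- The arm moves only by the tool play_rows, never from a script. Its argument "targets" is a list of rows, each an object of numbers: "dx", "dy", "dz": the shift along the world's x, y, z in m; "rx", "ry", "rz": the turn, a rotation vector about the world's x, y, z in degrees; "hand": the opening, from 0 (shut) to 1 (fully open). A call has 1 to 12 rows; each row shifts and turns the commanded pose from where the row before left it; what a row does not reach is not made up. A row lasts 1/8 s, in which the tool goes at most 62.5 mm and 10.7 degrees, less where a joint would pass 70% of its speed; a pose out of reach is approached as far as the arm can. A call is refused whole if a number of a shift passes 0.0625 or a number of a turn 10.7, either way. A call with a gripper value outside its range is refused whole. The fingers move at their own pace and stop on an object; the grip force is fixed at half the most. Time passes only in rows, so rows that do not move let the fingers close. It gives the time, the measured TCP pose, the force, the opening and the grip force at its end, in the units of the state.
- r.observe(): the state, without advancing time (a new reading comes with each control period).
- cams.camera(name): name is "side" or "top" or "wrist"; returns a dict with "frame" (400x640x3 uint8, blue, green, red), "depth" (400x640 float32, m along the optical axis (not along the pixel's ray), 0 where there is no reading), "intrinsics" (3x3 intrinsics, pixels), "distortion" ([k1, k2, p1, p2, k3] as OpenCV has them; the pictures are not rectified), "extrinsics" (4x4, takes a point from camera to world coordinates); the wrist camera has in their place "T_tool_cam" (4x4, takes a point from camera to tool coordinates, whose origin is the TCP and whose axes are the flange's). Camera axes: x right, y up, looking along -z (the intrinsics and any distortion apply to the point x, -y, -z); pixel columns grow to the right and rows downward; lengths in m; the calibration is good to about 2 mm. A picture is of the moment at which its call begins: read the wrist's pose just before it.
- r.sign_off(): hands the job in; it is judged then, once.
The state is a dict: "t": time; "joints": joint angles; "qvel": joint speeds; "joint_efforts": joint torques, N m; "eef_pos": TCP position; "ee_rot": TCP orientation; "wrist_force": force on the tool from outside, world axes, zero at the start; "moment": the same for the moment, N m; "gripper_width": opening from 0.0 (shut) to 1.0 (fully open); "grasp_force": force on a finger pad.
Only numpy, scipy, OpenCV 4.12 (cv2) and the standard library are available. Lean on these libraries where they do the work, as an engineer would, in place of code of your own. Each camera call takes 0.05 s, during which the arm holds its last target. There are 200 camera calls.

## Task

Get the film viewer ready for my next strip: lift the orange dust cap off the loupe and set it, right way up and fully down, over the white cap post. Then raise the blue viewer's sprung flap by its yellow knob to 45 degrees and keep holding it there: finish while still holding it, because it springs shut if let go. Leave the loupe standing and everything else where it is.

Things in the scene. Friction and masses are not known exactly. Their poses are not given: they have to be found in the camera images.
- cap: orange round dust cap, 44 mm diameter, 30 mm tall, 40 g, solid above and hollow below: a cavity 36 mm in diameter, 14 mm deep, open at the underside. Origin: centre of its underside, z up. It starts loosely on the loupe's eyepiece, with its underside 96 mm above the table, and lifts straight off
- loupe: upright aluminium measuring loupe with black bands, loose on the table, 0.6 kg, 110 mm tall: foot 76 mm in diameter, tube 40 mm up to 78 mm high, above it an eyepiece 32 mm in diameter under the cap. Origin: centre of its underside, z up
- post: fixed cap holder: dark steel disc 80 mm in diameter and 10 mm thick with a white upright post, 30 mm in diameter, bevelled at the top, its top 70 mm above the table. Origin: centre of the underside. The cap goes over it and, fully down, its ceiling rests on the post's top, the cap's underside 56 mm above the table
- post_top (a point): centre of the white post's top, 70 mm above the table; z up
- viewer: fixed blue film viewer (light box), 220 mm (its x) by 240 mm (its y) by 60 mm high, with a 20 mm higher control strip along its far edge. Origin: centre of its underside; its -x axis points from the hinge to the knob side, its y axis lies along the hinge
- flap (a joint): angle of the flap, rad: 0 = shut (lying level on the viewer), grows as the knob side rises; stop at 1.25. Half open, 45 degrees, is 0.785. A spring and the flap's weight push it shut: about 2 N upward at the knob holds it at 45 degrees. The flap is a black frame with a clear pane, 150 mm (viewer x) by 220 mm (y) by 8 mm
- flap_hinge (a point): middle of the flap's hinge axis, 65 mm above the table, 40 mm from the viewer's origin along the viewer's +x. Its axes turn with the flap: x runs from the knob to the hinge, y along the hinge
- knob (a point): centre of the yellow knob on the flap's free edge: a cylinder 18 mm in diameter and 26 mm long, lying along the hinge direction (viewer y), on a 10 mm wide stem. The point lies 175 mm from the hinge axis, 25 mm out from the flap's edge and the viewer's front face, 65 mm above the table when shut. It can be pinched from above on its two flat ends, fingers closing along viewer y, and may turn between the fingers
- calculator: bystander: grey desk calculator, 160 x 100 x 24 mm, loose; origin under its centre
- canister: bystander: black film canister with grey lid, 35 mm diameter, 53 mm tall, loose; origin under its centre
- canister2: bystander: black film canister with green lid, 35 mm diameter, 53 mm tall, loose; origin under its centre
- reel: bystander: white film reel lying flat, 90 mm diameter, 22 mm thick, loose; origin under its centre
- envelopes: bystander: stack of paper envelopes, 115 x 155 x 40 mm, loose; origin under its centre
- tape: bystander: black tape dispenser, 110 x 40 mm, 66 mm tall, loose; origin under its centre
Not all that is in view belongs to the job. Of the things shaped like the cap, the orange one is meant.

How it is judged:
On the way:
1. the cap is fully down on the white post and let go, the flap still shut (horizontal distance between cap and post_top below 0.006 m and z of cap in the frame of post_top below -0.011 m and angle between cap's own z axis and vertical below 0.12 rad and contact force between the fingers and cap below 0.05 N and value of joint flap below 0.1 rad), for 0.3 s.
At the end, for the whole second after the job is handed in: The flap stands still at 45 degrees (within 6 degrees: 0.68 to 0.89 rad), held by the fingers (they press on it with more than 0.5 N), while the cap sits upright and let go on the white post, within 6 mm of its centre and within 3 mm of fully down; the loupe stands upright (value of joint flap between 0.68 and 0.89 rad and velocity of joint flap between -0.1 and 0.1 rad/s and contact force between the fingers and flap above 0.5 N and horizontal distance between cap and post_top below 0.006 m and z of cap in the frame of post_top below -0.011 m and angle between cap's own z axis and vertical below 0.12 rad and contact force between the fingers and cap below 0.05 N and angle between loupe's own z axis and vertical below 0.1 rad); the arm keeps its last pose, push and grip.
It fails at once if the loupe is moved more than 30 mm or tipped (distance of loupe from where it was at the start of the episode above 0.03 m or angle between loupe's own z axis and vertical above 0.4 rad).
It fails at once if a bystander is moved more than 25 mm (distance of any of calculator, canister, canister2, reel, envelopes, tape from where it was at the start of the episode above 0.025 m).
It also fails if it takes over 58 s, if anything falls off the work surface, if the arm or the gripper's body presses on something with over 40 N, if the wrist force passes 120 N, or if a joint passes its speed limit or range.

## Working session

There is one attempt and no reset: what is moved stays moved. The work goes in short steps, Python scripts to look and compute and a tool call to move; the robot and the scene stay as the last step left them, time stands still between calls to the robot, and variables do not carry over. Pictures are saved under pics/ and viewed, at most 10 in all, crops included, and the job is handed in when it is done.

Besides the shell and the picture viewer there is one more tool, called after "Request:" by a JSON object that holds its "method" and its "body", one argument or row to a line. play_rows: Moves the arm, as the interface text tells. Its arguments: {"type":"object","properties":{"targets":{"type":"array","items":{"type":"object","properties":{"dx":{"type":"number"},"dy":{"type":"number"},"dz":{"type":"number"},"rx":{"type":"number"},"ry":{"type":"number"},"rz":{"type":"number"},"hand":{"type":"number"}}}}},"required":["targets"]}

```bash
ls; mkdir -p pics
cat > h.py <<'E'
import numpy as np, cv2
from rig import r, cams
from scipy.spatial.transform import Rotation as R
def cloud(name):
    s=r.observe(); c=cams.camera(name)
    K=np.array(c['intrinsics']);D=np.array(c['distortion']);d=c['depth']
    h,w=d.shape; u,v=np.meshgrid(np.arange(w),np.arange(h))
    p=cv2.undistortPoints(np.stack([u,v],-1).reshape(-1,1,2).astype(np.float64),K,D).reshape(h,w,2)
    P=np.stack([p[...,0]*d,-p[...,1]*d,-d],-1)
    if 'extrinsics' in c: T=np.array(c['extrinsics'])
    else:
        W=np.eye(4);W[:3,:3]=R.from_quat(s['ee_rot']).as_matrix();W[:3,3]=s['eef_pos'];T=W@np.array(c['T_tool_cam'])
    X=P@T[:3,:3].T+T[:3,3]; X[d==0]=np.nan
    return c['frame'],X,T
E
python3 - <<'E'
from h import *
print(r.pinch_z); s=r.observe(); print(s)
for n in ['top','side']:
    f,X,T=cloud(n); cv2.imwrite(f'pics/{n}0.png',f); np.savez(f'{n}0.npz',f=f,X=X); print(n,T[:3,3].round(3))
    hsv=cv2.cvtColor(f,cv2.COLOR_BGR2HSV)
    for nm,lo,hi in [('orange',(5,150,80),(18,255,255)),('yellow',(22,130,80),(35,255,255)),('blue',(100,120,40),(125,255,255)),('white',(0,0,200),(180,40,255))]:
        m=cv2.inRange(hsv,lo,hi); k,l,st,ce=cv2.connectedComponentsWithStats(m)
        for i in range(1,k):
            if st[i,4]>40:
                q=X[l==i]; q=q[~np.isnan(q[:,0])]
                if len(q): print(n,nm,st[i],np.median(q,0).round(3),np.percentile(q,2,0).round(3),np.percentile(q,98,0).round(3))
E
```

```text
pics
0.0188
{'t': 0.0, 'joints': array([-1.39560295e+00,  3.00488980e-01,  1.52157181e+00, -1.15206867e-05,
        1.32069922e+00, -6.66057796e-02]), 'qvel': array([ 0.00169642, -0.00118285,  0.00089142,  0.00049647,  0.00027305,
        0.00182199]), 'joint_efforts': array([-2.26652010e-03, -5.31809628e+01, -3.52741098e+01,  7.06409407e-02,
        2.44026049e-02, -4.52106781e-05]), 'eef_pos': array([ 0.13164319, -0.53374585,  0.20488045]), 'ee_rot': array([ 9.92700202e-01,  1.20606665e-01, -3.72465299e-05, -5.82513767e-04]), 'wrist_force': array([0.60130584, 1.22745133, 0.50779949]), 'moment': array([ 0.04714233,  0.07547397, -0.01546722]), 'grasp_force': 0.0, 'gripper_width': 1.000529297265268}
top [0.282 0.024 1.488]
top orange [358 201  14  14 152] [ 0.485 -0.141  0.126] [ 0.466 -0.16   0.118] [ 0.506 -0.122  0.132]
top yellow [560 170  17  11  88] [ 0.585 -0.779  0.152] [ 0.57  -0.895 -0.008] [ 0.632 -0.758  0.158]
top blue [110 123  30  25 345] [0.741 0.674 0.049] [0.703 0.618 0.042] [0.775 0.703 0.055]
top blue [226 144  74  23 644] [0.661 0.183 0.079] [0.632 0.068 0.072] [0
[... 3427 characters left out ...]
 0.063] [0.602 0.28  0.07 ]
side white [ 615  262   25  138 1303] [-0.563 -0.572 -0.752] [-0.589 -0.952 -0.76 ] [-0.544 -0.35  -0.743]
side white [131 284  11   9  52] [0.704 0.471 0.078] [0.692 0.467 0.075] [0.719 0.476 0.08 ]
side white [175 294  18  12 112] [0.605 0.431 0.064] [0.593 0.415 0.011] [0.642 0.441 0.069]
side white [113 301  11   9  56] [0.706 0.521 0.077] [0.693 0.516 0.074] [0.719 0.525 0.08 ]
side white [204 314  11  12  45] [0.542 0.43  0.039] [0.538 0.414 0.02 ] [0.554 0.443 0.042]
side white [ 353  349  107   51 4223] [0.141 0.299 0.001] [ 0.041  0.232 -0.002] [0.232 0.378 0.004]
side white [133 379  41  21 403] [0.516 0.603 0.07 ] [0.483 0.589 0.067] [0.536 0.631 0.073]
```

Run:
```python
import cv2,numpy as np
f=cv2.imread('pics/top0.png');cv2.imwrite('pics/topc.png',cv2.resize(f[105:265,190:490],None,fx=2.66,fy=2.66,interpolation=cv2.INTER_CUBIC))
f=cv2.imread('pics/side0.png');cv2.imwrite('pics/sidec.png',cv2.resize(f[80:330,100:430],None,fx=2.4,fy=2.4,interpolation=cv2.INTER_CUBIC))
```

```text
(no output)
```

View pics/topc.png

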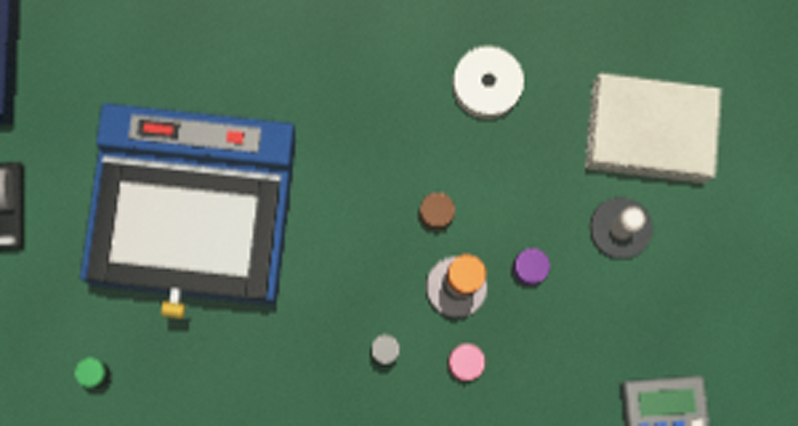

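View pics/sidec.png

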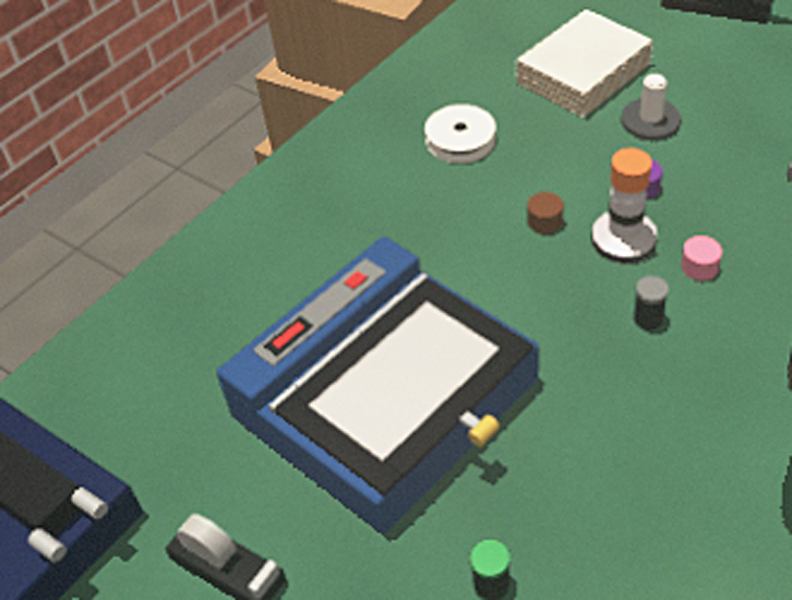

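Top crop: the orange cap on the loupe is at crop (467,273), the white post at (632,218), and the knob at (174,310). The envelopes, reel and canisters stand clear of all three. The side view agrees. Next I'll fit these positions.

```bash
cat > fit.py <<'E'
from h import *
def circ(q):  # centre of min enclosing circle in xy
    (x,y),rad=cv2.minEnclosingCircle(q[:,:2].astype(np.float32)); return round(x,4),round(y,4),round(rad,4),len(q)
def near(X,c,rad,zlo,zhi):
    return X[(np.hypot(X[...,0]-c[0],X[...,1]-c[1])<rad)&(X[...,2]>zlo)&(X[...,2]<zhi)]
E
python3 - <<'E'
from fit import *
for n in ['top','side']:
    d=np.load(n+'0.npz');f=d['f'];X=d['X'];print(n)
    for nm,c,rad,a,b in [('cap',(.486,-.139),.035,.115,.14),('post',(.565,-.352),.03,.058,.085),('foot',(.485,-.139),.06,.005,.03),('disc',(.565,-.352),.06,.006,.02)]:
        q=near(X,c,rad,a,b); print(nm,circ(q),q.mean(0).round(4),np.percentile(q[:,2],[5,50,95]).round(3))
    hsv=cv2.cvtColor(f,cv2.COLOR_BGR2HSV)
    m=(hsv[...,0]>15)&(hsv[...,0]<35)&(hsv[...,1]>120)&(X[...,0]>.4)&(X[...,0]<.5)&(X[...,1]>.1)&(X[...,1]<.3)&(X[...,2]>.04)
    q=X[m]; print('knob',q.mean(0).round(4),q.min(0).round(3),q.max(0).round(3),len(q))
    m=(hsv[...,0]>100)&(hsv[...,0]<125)&(hsv[...,1]>100)&(X[...,2]>.072)&(X[...,2]<.09)&(X[...,0]>.6)&(X[...,0]<.75)&(abs(X[...,1]-.18)<.2)
    print('strip',cv2.minAreaRect(X[m][:,:2].astype(np.float32)))
    # pane (white)
    m=(hsv[...,1]<50)&(hsv[...,2]>150)&(abs(X[...,2]-.065)<.012)&(X[...,0]>.48)&(X[...,0]<.61)&(abs(X[...,1]-.195)<.1)
    print('pane',cv2.minAreaRect(X[m][:,:2].astype(np.float32)))
    m=near(X,(.58,.2),.3,.05,.09); m=m[(m[:,0]>.45)&(m[:,1]>.05)&(m[:,1]<.34)]
    print('viewer',cv2.minAreaRect(m[:,:2].astype(np.float32)))
E
```

```text
top
cap (0.485, -0.1415, 0.0225, 164) [ 0.4847 -0.1414  0.1256] [0.12  0.126 0.13 ]
post (0.5629, -0.3552, 0.0158, 69) [ 0.5612 -0.354   0.0689] [0.062 0.069 0.075]
foot (0.4855, -0.1365, 0.0586, 267) [ 0.4759 -0.135   0.0157] [0.006 0.017 0.024]
disc (0.5621, -0.3462, 0.0546, 317) [ 0.5584 -0.3502  0.0109] [0.007 0.011 0.016]
knob [0.4491 0.2061 0.0709] [0.44  0.195 0.064] [0.457 0.218 0.079] 41
strip ((0.663628876209259, 0.18272459506988525), (0.09972944855690002, 0.24229928851127625), 5.007678508758545)
pane ((0.549350917339325, 0.19632792472839355), (0.16979311406612396, 0.10147013515233994), 84.08700561523438)
viewer ((0.5710901021957397, 0.19414767622947693), (0.24135148525238037, 0.24553392827510834), 83.6946029663086)
side
cap (0.4891, -0.1379, 0.0233, 183) [ 0.4881 -0.1343  0.1232] [0.117 0.124 0.126]
post (0.5647, -0.3472, 0.0157, 63) [ 0.5645 -0.3458  0.0662] [0.06  0.067 0.071]
foot (0.4889, -0.1344, 0.0398, 331) [ 0.4834 -0.1232  0.0158] [0.008 0.016 0.025]
disc (0.5651, -0.3479, 0.0416, 230) [ 0.5637 -0.3422  0.0092] [0.007 0.009 0.014]
knob [0.4508 0.2117 0.0708] [0.444 0.197 0.06 ] [0.46  0.224 0.076] 83
strip ((0.6678570508956909, 0.18765796720981598), (0.23792903125286102, 0.05580636113882065), 84.35323333740234)
pane ((0.5516144633293152, 0.19923308491706848), (0.17324452102184296, 0.10304412245750427), 84.63041687011719)
viewer ((0.5733758211135864, 0.19780480861663818), (0.23987582325935364, 0.24980632960796356), 84.01239776611328)
```

Request:
{"method": "play_rows", "body": {
  "targets": [
    {"dx": 0.03, "dy": 0.033, "dz": 0.004, "rz": -1.65, "hand": 1},
    {"dx": 0.03, "dy": 0.033, "dz": 0.004, "rz": -1.65, "hand": 1},
    {"dx": 0.03, "dy": 0.033, "dz": 0.004, "rz": -1.65, "hand": 1},
    {"dx": 0.03, "dy": 0.033, "dz": 0.004, "rz": -1.65, "hand": 1},
    {"dx": 0.03, "dy": 0.033, "dz": 0.004, "rz": -1.65, "hand": 1},
    {"dx": 0.03, "dy": 0.033, "dz": 0.004, "rz": -1.65, "hand": 1},
    {"dx": 0.03, "dy": 0.033, "dz": 0.004, "rz": -1.65, "hand": 1},
    {"dx": 0.03, "dy": 0.033, "dz": 0.004, "rz": -1.65, "hand": 1},
    {"dx": 0.03, "dy": 0.033, "dz": 0.004, "rz": -1.65, "hand": 1},
    {"dx": 0.03, "dy": 0.033, "dz": 0.004, "rz": -1.65, "hand": 1},
    {"dx": 0.03, "dy": 0.033, "dz": 0.004, "rz": -1.65, "hand": 1},
    {"dx": 0.03, "dy": 0.033, "dz": 0.004, "rz": -1.65, "hand": 1}
  ]
}}

```text
invalid input
```

Run:
```python
from fit import *
s=r.observe();print(s['t'],s['eef_pos'].round(4),s['ee_rot'].round(4),s['joints'].round(3))
f,X,T=cloud('wrist');cv2.imwrite('pics/w1.png',f)
print(T.round(3))
q=near(X,(.487,-.14),.035,.115,.14);print(circ(q) if len(q) else 0,q.mean(0))
```

```text
0.1 [ 0.1317 -0.5338  0.2049] [ 9.927e-01  1.206e-01 -0.000e+00 -5.000e-04] [-1.396  0.3    1.522  0.     1.321 -0.067]
[[ 0.24   0.946  0.22   0.195]
 [-0.971  0.234  0.053 -0.518]
 [-0.002 -0.226  0.974  0.385]
 [ 0.     0.     0.     1.   ]]
0 [nan nan nan]<stdin>:5: RuntimeWarning: Mean of empty slice.
  ret = um.true_divide(
```

View pics/w1.png

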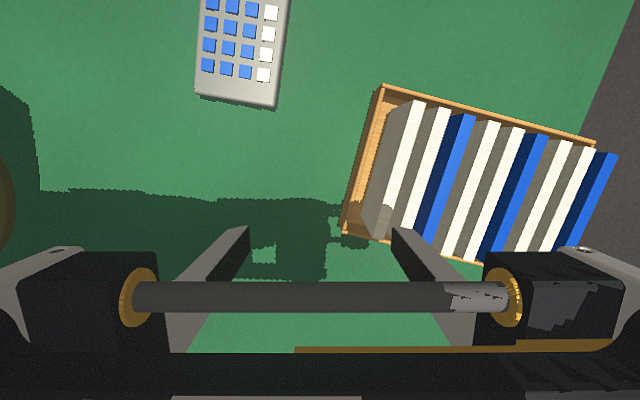

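The move was refused. The wrist view still shows the start area: fingers near (215,290) and (430,260), the calculator at (240,50) and a box. I'll try one small row with every key filled in.

Request:
{"method": "play_rows", "body": {
  "targets": [
    {"dx": 0.03, "dy": 0.033, "dz": 0.004, "rx": 0.0, "ry": 0.0, "rz": -1.65, "hand": 1.0}
  ]
}}

```text
t: 0.28
eef_pos: [0.1609, -0.5012, 0.2086]
ee_rot: [0.995, 0.105, -0.0, -0.001]
wrist_force: [1.0, -0.1, -0.2]
gripper_width: 0.995
grasp_force: 0.0
```

Request:
{"method": "play_rows", "body": {
  "targets": [
    {"dx": 0.03, "dy": 0.033, "dz": 0.004, "rx": 0, "ry": 0, "rz": -1.65, "hand": 1},
    {"dx": 0.03, "dy": 0.033, "dz": 0.004, "rx": 0, "ry": 0, "rz": -1.65, "hand": 1},
    {"dx": 0.03, "dy": 0.033, "dz": 0.004, "rx": 0, "ry": 0, "rz": -1.65, "hand": 1},
    {"dx": 0.03, "dy": 0.033, "dz": 0.004, "rx": 0, "ry": 0, "rz": -1.65, "hand": 1},
    {"dx": 0.03, "dy": 0.033, "dz": 0.004, "rx": 0, "ry": 0, "rz": -1.65, "hand": 1},
    {"dx": 0.03, "dy": 0.033, "dz": 0.004, "rx": 0, "ry": 0, "rz": -1.65, "hand": 1},
    {"dx": 0.03, "dy": 0.033, "dz": 0.004, "rx": 0, "ry": 0, "rz": -1.65, "hand": 1},
    {"dx": 0.03, "dy": 0.033, "dz": 0.004, "rx": 0, "ry": 0, "rz": -1.65, "hand": 1},
    {"dx": 0.03, "dy": 0.033, "dz": 0.004, "rx": 0, "ry": 0, "rz": -1.65, "hand": 1},
    {"dx": 0.03, "dy": 0.033, "dz": 0.004, "rx": 0, "ry": 0, "rz": -1.65, "hand": 1},
    {"dx": 0.02, "dy": 0.03, "dz": 0.004, "rx": 0, "ry": 0, "rz": -1.65, "hand": 1}
  ]
}}

```text
t: 1.65
eef_pos: [0.4825, -0.1396, 0.2533]
ee_rot: [0.999, -0.052, -0.0, -0.0]
wrist_force: [-0.9, 0.0, -0.1]
gripper_width: 0.999
grasp_force: 0.0
```

Run:
```python
from fit import *
s=r.observe();print(s['t'],s['eef_pos'].round(4),s['ee_rot'].round(4),s['joints'].round(3))
f,X,T=cloud('wrist');cv2.imwrite('pics/w2.png',f)
print(T[:3,3])
q=near(X,(.487,-.14),.035,.115,.14);print(circ(q) if len(q) else 0,q.mean(0))
hsv=cv2.cvtColor(f,cv2.COLOR_BGR2HSV);m=cv2.inRange(hsv,(5,150,80),(18,255,255))>0
q=X[m&(X[...,2]>.1)];print(len(q),np.nanmedian(q,0) if len(q) else '')
```

```text
1.65 [ 0.4825 -0.1396  0.2533] [ 9.986e-01 -5.200e-02 -3.000e-04 -1.000e-04] [-0.355  0.159  1.582  0.     1.401  1.32 ]
[ 0.54718323 -0.14564142  0.43324173]
(0.4879, -0.1395, 0.0219, 1235) [ 0.48867411 -0.13955938  0.12661737]
965 [ 0.49578287 -0.14893943  0.12811754]
```

View pics/w2.png

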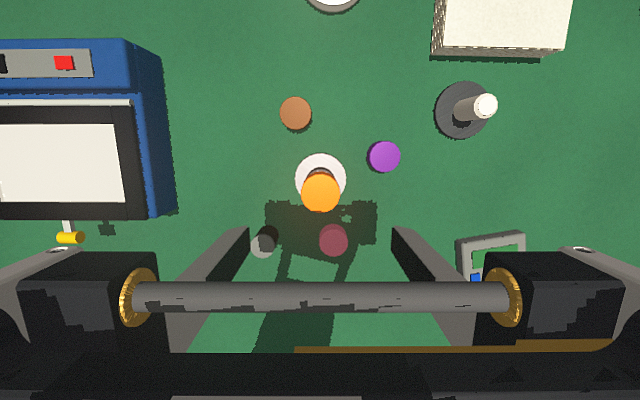

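The wrist view shows the cap at (320,193) and the post top at (485,105). The cap fit is (0.4879, -0.1395) with the right radius. I'll measure the post and knob from here and descend at the same time.

Run:
```python
from fit import *
f,X,T=cloud('wrist')
for nm,c,rad,a,b in [('cap',(.487,-.14),.035,.115,.14),('post',(.5645,-.35),.025,.066,.08),('disc',(.5645,-.35),.045,.007,.0135),('knob',(.45,.21),.03,.05,.08)]:
    q=near(X,c,rad,a,b);print(nm,circ(q),q.mean(0).round(4),q.min(0).round(4),q.max(0).round(4))
hsv=cv2.cvtColor(f,cv2.COLOR_BGR2HSV)
m=(hsv[...,0]>15)&(hsv[...,0]<35)&(hsv[...,1]>120)&(X[...,0]>.4)&(X[...,0]<.5)&(X[...,1]>.1)&(X[...,1]<.3)&(X[...,2]>.04)
q=X[m];print('yel',q.mean(0),q.min(0),q.max(0))
```

```text
cap (0.4878, -0.1395, 0.0219, 1226) [ 0.4887 -0.1395  0.1266] [ 0.4666 -0.1609  0.1153] [ 0.5094 -0.1181  0.1289]
post (0.5647, -0.3513, 0.0154, 478) [ 0.565  -0.3499  0.0697] [ 0.5504 -0.3664  0.066 ] [ 0.5797 -0.3364  0.0724]
disc (0.5653, -0.3509, 0.0408, 1798) [ 0.5652 -0.3435  0.0105] [ 0.5254 -0.388   0.0071] [ 0.6043 -0.3108  0.0135]
knob (0.4604, 0.208, 0.0207, 496) [0.4588 0.2057 0.0697] [0.4419 0.1945 0.0575] [0.4798 0.2238 0.0758]
yel [0.45297854 0.20558977 0.07096413] [0.44307876 0.19448902 0.05913683] [0.46226098 0.22376574 0.07575786]
```

Request:
{"method": "play_rows", "body": {
  "targets": [
    {"dx": 0.0055, "dy": 0.0, "dz": -0.03, "rx": 0, "ry": 0, "rz": 0, "hand": 1},
    {"dx": 0, "dy": 0, "dz": -0.035, "rx": 0, "ry": 0, "rz": 0, "hand": 1},
    {"dx": 0, "dy": 0, "dz": -0.035, "rx": 0, "ry": 0, "rz": 0, "hand": 1},
    {"dx": 0, "dy": 0, "dz": -0.03, "rx": 0, "ry": 0, "rz": 0, "hand": 1},
    {"dx": 0, "dy": 0, "dz": -0.024, "rx": 0, "ry": 0, "rz": 0, "hand": 1},
    {"dx": 0, "dy": 0, "dz": 0, "rx": 0, "ry": 0, "rz": 0, "hand": 1}
  ]
}}

```text
t: 2.5
eef_pos: [0.4861, -0.1411, 0.0981]
ee_rot: [0.999, -0.052, -0.002, -0.0]
wrist_force: [0.1, 0.8, 0.2]
gripper_width: 1.0
grasp_force: 0.0
```

Request:
{"method": "play_rows", "body": {
  "targets": [
    {"dx": 0.0018, "dy": 0.0015, "dz": 0, "rx": 0, "ry": 0, "rz": 0, "hand": 1},
    {"dx": 0, "dy": 0, "dz": 0, "rx": 0, "ry": 0, "rz": 0, "hand": 0.6},
    {"dx": 0, "dy": 0, "dz": 0, "rx": 0, "ry": 0, "rz": 0, "hand": 0.6},
    {"dx": 0, "dy": 0, "dz": 0, "rx": 0, "ry": 0, "rz": 0, "hand": 0.6},
    {"dx": 0, "dy": 0, "dz": 0, "rx": 0, "ry": 0, "rz": 0, "hand": 0.6}
  ]
}}

```text
t: 3.12
eef_pos: [0.489, -0.1395, 0.0996]
ee_rot: [0.999, -0.052, 0.0, 0.0]
wrist_force: [0.5, 0.1, -0.3]
gripper_width: 0.616
grasp_force: 0.0
```

Run:
```python
from h import *
s=r.observe();print(s['t'],s['eef_pos'].round(4),s['gripper_width'],(R.from_quat(s['ee_rot']).as_matrix()).round(4))
```

```text
3.125 [ 0.489  -0.1395  0.0996] 0.6158949752526267 [[ 9.946e-01 -1.036e-01  2.000e-04]
 [-1.036e-01 -9.946e-01 -1.000e-04]
 [ 2.000e-04  0.000e+00 -1.000e+00]]
```

Request:
{"method": "play_rows", "body": {
  "targets": [
    {"dx": -0.001, "dy": 0, "dz": -0.001, "rx": 0, "ry": 0, "rz": 0, "hand": 0.52},
    {"dx": 0, "dy": 0, "dz": 0, "rx": 0, "ry": 0, "rz": 0, "hand": 0.48},
    {"dx": 0, "dy": 0, "dz": 0, "rx": 0, "ry": 0, "rz": 0, "hand": 0.4},
    {"dx": 0, "dy": 0, "dz": 0, "rx": 0, "ry": 0, "rz": 0, "hand": 0.3},
    {"dx": 0, "dy": 0, "dz": 0, "rx": 0, "ry": 0, "rz": 0, "hand": 0.3},
    {"dx": 0, "dy": 0, "dz": 0, "rx": 0, "ry": 0, "rz": 0, "hand": 0.3}
  ]
}}

```text
t: 3.88
eef_pos: [0.488, -0.1395, 0.0985]
ee_rot: [0.999, -0.052, 0.0, -0.0]
wrist_force: [0.2, -0.2, 0.6]
gripper_width: 0.463
grasp_force: 30.0
```

Request:
{"method": "play_rows", "body": {
  "targets": [
    {"dx": 0, "dy": 0, "dz": 0.01, "rx": 0, "ry": 0, "rz": 0, "hand": 0.3},
    {"dx": 0, "dy": 0, "dz": 0.02, "rx": 0, "ry": 0, "rz": 0, "hand": 0.3},
    {"dx": 0, "dy": 0, "dz": 0.02, "rx": 0, "ry": 0, "rz": 0, "hand": 0.3},
    {"dx": 0, "dy": 0, "dz": 0.01, "rx": 0, "ry": 0, "rz": 0, "hand": 0.3},
    {"dx": 0.0128, "dy": -0.035, "dz": 0, "rx": 0, "ry": 0, "rz": 0, "hand": 0.3},
    {"dx": 0.0128, "dy": -0.035, "dz": 0, "rx": 0, "ry": 0, "rz": 0, "hand": 0.3},
    {"dx": 0.0128, "dy": -0.035, "dz": 0, "rx": 0, "ry": 0, "rz": 0, "hand": 0.3},
    {"dx": 0.0128, "dy": -0.035, "dz": 0, "rx": 0, "ry": 0, "rz": 0, "hand": 0.3},
    {"dx": 0.0128, "dy": -0.035, "dz": 0, "rx": 0, "ry": 0, "rz": 0, "hand": 0.3},
    {"dx": 0.0128, "dy": -0.0365, "dz": 0, "rx": 0, "ry": 0, "rz": 0, "hand": 0.3},
    {"dx": 0, "dy": 0, "dz": -0.03, "rx": 0, "ry": 0, "rz": 0, "hand": 0.3},
    {"dx": 0, "dy": 0, "dz": 0, "rx": 0, "ry": 0, "rz": 0, "hand": 0.3}
  ]
}}

```text
t: 5.38
eef_pos: [0.5637, -0.3505, 0.1259]
ee_rot: [0.999, -0.052, -0.002, -0.001]
wrist_force: [0.2, 0.5, -0.2]
gripper_width: 0.463
grasp_force: 30.0
```

Run:
```python
from fit import *
s=r.observe();print(s['t'],s['eef_pos'].round(4),s['gripper_width'],s['grasp_force'])
f,X,T=cloud('wrist');p=s['eef_pos']
q=near(X,p,.035,p[2]+.02,p[2]+.04);print('cap',circ(q),q.mean(0),q.max(0))
q=near(X,(.5648,-.351),.045,.007,.0135);print('disc',circ(q))
f2,X,T=cloud('side');q=near(X,p,.035,p[2]+.018,p[2]+.04);print('side cap',circ(q),q.mean(0));q=near(X,(.488,-.139),.045,.008,.025);print('foot',circ(q))
cv2.imwrite('pics/m3.png',np.vstack([f[80:300,100:540],cv2.resize(f2[60:200,250:470],(440,280))]))
```

```text
5.375 [ 0.5637 -0.3505  0.1259] 0.4631564707799196 29.999943416796143
cap (0.5727, -0.3511, 0.0335, 4961) [ 0.56707683 -0.35026964  0.1545235 ] [ 0.58574711 -0.31778546  0.16594345]
disc (0.5645, -0.3519, 0.04, 2589)
side cap (0.5643, -0.3494, 0.0337, 144) [ 0.55962651 -0.34721766  0.15435717]
foot (0.4879, -0.1353, 0.0401, 287)
```

View pics/m3.png

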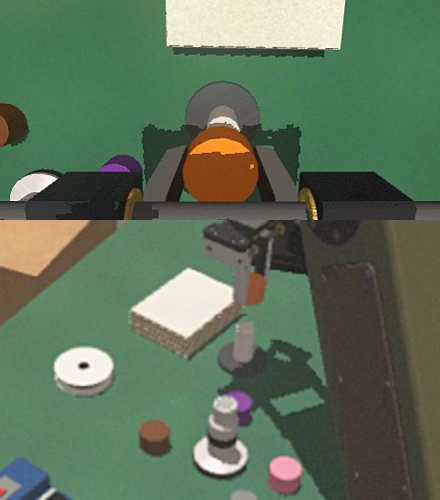

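Upper view: the cap is held at (223,165) above the disc and post at (225,110). Lower side view: the loupe is standing at (222,440), bare, and the cap is over the post. I'll descend.

Request:
{"method": "play_rows", "body": {
  "targets": [
    {"dx": 0, "dy": 0, "dz": -0.025, "rx": 0, "ry": 0, "rz": 0, "hand": 0.3},
    {"dx": 0, "dy": 0, "dz": -0.02, "rx": 0, "ry": 0, "rz": 0, "hand": 0.3},
    {"dx": 0, "dy": 0, "dz": -0.008, "rx": 0, "ry": 0, "rz": 0, "hand": 0.3},
    {"dx": 0, "dy": 0, "dz": 0, "rx": 0, "ry": 0, "rz": 0, "hand": 0.3},
    {"dx": 0, "dy": 0, "dz": 0, "rx": 0, "ry": 0, "rz": 0, "hand": 0.3}
  ]
}}

```text
t: 6.1
eef_pos: [0.5652, -0.3512, 0.0764]
ee_rot: [0.999, -0.052, 0.001, 0.0]
wrist_force: [0.1, 1.2, -0.4]
gripper_width: 0.459
grasp_force: 30.0
```

Run:
```python
from fit import *
s=r.observe();print(s['t'],s['eef_pos'].round(4),s['wrist_force'])
f,X,T=cloud('wrist');p=s['eef_pos']
hsv=cv2.cvtColor(f,cv2.COLOR_BGR2HSV);m=(cv2.inRange(hsv,(5,150,60),(18,255,255))>0)&(abs(X[...,2]-p[2]-.0285)<.004)&(np.hypot(X[...,0]-p[0],X[...,1]-p[1])<.03)
print('cap',circ(X[m]),X[m].mean(0))
q=near(X,(.5648,-.351),.045,.007,.0135);print('disc',circ(q))
```

```text
6.1 [ 0.5652 -0.3512  0.0764] [ 0.13756816  1.1989034  -0.37494539]
cap (0.5655, -0.3502, 0.0222, 4049) [ 0.56737185 -0.35070326  0.10467071]
disc (0.565, -0.3518, 0.04, 3182)
```

Cap and post line up within about 1 mm. I'll lower it the remaining 18 mm.

Request:
{"method": "play_rows", "body": {
  "targets": [
    {"dx": 0, "dy": -0.0005, "dz": -0.005, "rx": 0, "ry": 0, "rz": 0, "hand": 0.3},
    {"dx": 0, "dy": 0, "dz": -0.005, "rx": 0, "ry": 0, "rz": 0, "hand": 0.3},
    {"dx": 0, "dy": 0, "dz": -0.004, "rx": 0, "ry": 0, "rz": 0, "hand": 0.3},
    {"dx": 0, "dy": 0, "dz": -0.003, "rx": 0, "ry": 0, "rz": 0, "hand": 0.3},
    {"dx": 0, "dy": 0, "dz": 0, "rx": 0, "ry": 0, "rz": 0, "hand": 0.3}
  ]
}}

```text
t: 6.78
eef_pos: [0.5648, -0.3515, 0.0585]
ee_rot: [0.999, -0.052, 0.0, 0.0]
wrist_force: [0.3, 0.1, -0.4]
gripper_width: 0.463
grasp_force: 30.0
```

Request:
{"method": "play_rows", "body": {
  "targets": [
    {"dx": 0, "dy": 0, "dz": -0.001, "rx": 0, "ry": 0, "rz": 0, "hand": 0.3},
    {"dx": 0, "dy": 0, "dz": 0, "rx": 0, "ry": 0, "rz": 0, "hand": 0.3}
  ]
}}

```text
t: 7.02
eef_pos: [0.5649, -0.3515, 0.0584]
ee_rot: [0.999, -0.052, 0.0, 0.0]
wrist_force: [-4.5, 2.8, 8.6]
gripper_width: 0.461
grasp_force: 30.0
```

Request:
{"method": "play_rows", "body": {
  "targets": [
    {"dx": 0, "dy": 0, "dz": 0.0005, "rx": 0, "ry": 0, "rz": 0, "hand": 0.55},
    {"dx": 0, "dy": 0, "dz": 0, "rx": 0, "ry": 0, "rz": 0, "hand": 0.75},
    {"dx": 0, "dy": 0, "dz": 0, "rx": 0, "ry": 0, "rz": 0, "hand": 0.9},
    {"dx": 0, "dy": 0, "dz": 0, "rx": 0, "ry": 0, "rz": 0, "hand": 0.9},
    {"dx": 0, "dy": 0, "dz": 0.03, "rx": 0, "ry": 0, "rz": 0, "hand": 0.9},
    {"dx": 0, "dy": 0, "dz": 0.04, "rx": 0, "ry": 0, "rz": 0, "hand": 0.9},
    {"dx": 0, "dy": 0, "dz": 0.05, "rx": 0, "ry": 0, "rz": 0, "hand": 0.9},
    {"dx": 0, "dy": 0, "dz": 0.04, "rx": 0, "ry": 0, "rz": 0, "hand": 0.9}
  ]
}}

```text
t: 8.02
eef_pos: [0.5649, -0.3515, 0.2202]
ee_rot: [0.999, -0.052, 0.001, 0.0]
wrist_force: [0.2, 0.1, -0.8]
gripper_width: 0.902
grasp_force: 0.0
```

Run:
```python
from fit import *
s=r.observe();print(s['t'],s['eef_pos'].round(4))
for n in ['wrist','side','top']:
    f,X,T=cloud(n)
    hsv=cv2.cvtColor(f,cv2.COLOR_BGR2HSV);m=(cv2.inRange(hsv,(5,150,60),(18,255,255))>0)&(X[...,2]>.07)&(X[...,2]<.1)&(np.hypot(X[...,0]-.565,X[...,1]+.351)<.035)
    print(n,m.sum())
    if m.sum()>5: print(circ(X[m]),np.median(X[m],0))
    if n=='side': q=near(X,(.488,-.139),.04,.1,.12);print('loupe top',circ(q),q.mean(0))
```

```text
8.025 [ 0.5649 -0.3515  0.2202]
wrist 1176
(0.5649, -0.351, 0.022, 1176) [ 0.56614127 -0.35103342  0.0867537 ]
side 131
(0.568, -0.3479, 0.0237, 131) [ 0.56428092 -0.34418933  0.08432892]
loupe top (0.4903, -0.1363, 0.0172, 98) [ 0.48787656 -0.13361973  0.10743291]
top 5
```

Request:
{"method": "play_rows", "body": {
  "targets": [
    {"dx": -0.009, "dy": 0.045, "dz": 0.003, "rx": 0, "ry": 0, "rz": 0, "hand": 0.9},
    {"dx": -0.009, "dy": 0.047, "dz": 0, "rx": 0, "ry": 0, "rz": 0, "hand": 0.9},
    {"dx": -0.009, "dy": 0.047, "dz": 0, "rx": 0, "ry": 0, "rz": 0, "hand": 0.9},
    {"dx": -0.01, "dy": 0.047, "dz": 0, "rx": 0, "ry": 0, "rz": 0, "hand": 0.9},
    {"dx": -0.01, "dy": 0.047, "dz": 0, "rx": 0, "ry": 0, "rz": 0, "hand": 0.9},
    {"dx": -0.01, "dy": 0.047, "dz": 0, "rx": 0, "ry": 0, "rz": 0, "hand": 0.9},
    {"dx": -0.01, "dy": 0.047, "dz": 0, "rx": 0, "ry": 0, "rz": 0, "hand": 0.9},
    {"dx": -0.01, "dy": 0.047, "dz": 0, "rx": 0, "ry": 0, "rz": 0, "hand": 0.9},
    {"dx": -0.009, "dy": 0.047, "dz": 0, "rx": 0, "ry": 0, "rz": 0, "hand": 0.9},
    {"dx": -0.009, "dy": 0.047, "dz": 0, "rx": 0, "ry": 0, "rz": 0, "hand": 0.9},
    {"dx": -0.009, "dy": 0.047, "dz": 0, "rx": 0, "ry": 0, "rz": 0, "hand": 0.9},
    {"dx": -0.009, "dy": 0.045, "dz": 0, "rx": 0, "ry": 0, "rz": 0, "hand": 0.9}
  ]
}}

```text
t: 9.68
eef_pos: [0.4508, 0.2099, 0.2197]
ee_rot: [0.999, -0.052, -0.001, 0.0]
wrist_force: [0.3, -1.3, 0.2]
gripper_width: 0.9
grasp_force: 0.0
```

Request:
{"method": "play_rows", "body": {
  "targets": [
    {"dx": 0, "dy": 0, "dz": 0, "rx": 0, "ry": 0, "rz": 0, "hand": 0.6},
    {"dx": 0, "dy": 0, "dz": 0, "rx": 0, "ry": 0, "rz": 0, "hand": 0.6}
  ]
}}

```text
t: 9.93
eef_pos: [0.4516, 0.2081, 0.2201]
ee_rot: [0.999, -0.052, -0.001, 0.0]
wrist_force: [0.2, -0.6, 0.7]
gripper_width: 0.727
grasp_force: 0.0
```

Run:
```python
from fit import *
s=r.observe();print(s['t'],s['eef_pos'].round(4),s['gripper_width'],s['joints'].round(2))
f,X,T=cloud('wrist');cv2.imwrite('pics/w4.png',f)
hsv=cv2.cvtColor(f,cv2.COLOR_BGR2HSV)
m=(hsv[...,0]>15)&(hsv[...,0]<35)&(hsv[...,1]>120)&(abs(X[...,0]-.452)<.03)&(abs(X[...,1]-.209)<.04)&(X[...,2]>.055)
q=X[m];print('yel',len(q),q.mean(0),q.min(0),q.max(0),cv2.minAreaRect(q[:,:2].astype(np.float32)))
t=q[q[:,2]>.072];print('ridge',t.mean(0),len(t))
# viewer yaw: front edge of the flap frame/pane
m=(hsv[...,1]<60)&(hsv[...,2]>150)&(abs(X[...,2]-.065)<.01)&(X[...,0]>.47)&(X[...,0]<.615)&(abs(X[...,1]-.2)<.11)
print('pane',cv2.minAreaRect(X[m][:,:2].astype(np.float32)),m.sum())
```

```text
9.925 [0.4516 0.2081 0.2201] 0.7267131234212605 [ 0.36  0.17  1.65 -0.    1.33  2.03]
yel 3403 [0.46966332 0.19604521 0.31759965] [0.44346361 0.16901525 0.06581626] [0.48199545 0.24433028 0.3586692 ] ((0.4623381495475769, 0.20698659121990204), (0.07565814256668091, 0.03716198727488518), 88.1987075805664)
ridge [0.47001896 0.19572951 0.32370887] 3321
pane ((0.5416514277458191, 0.18861769139766693), (0.14145606756210327, 0.20170526206493378), 1.9107931852340698) 14514
```

View pics/w4.png

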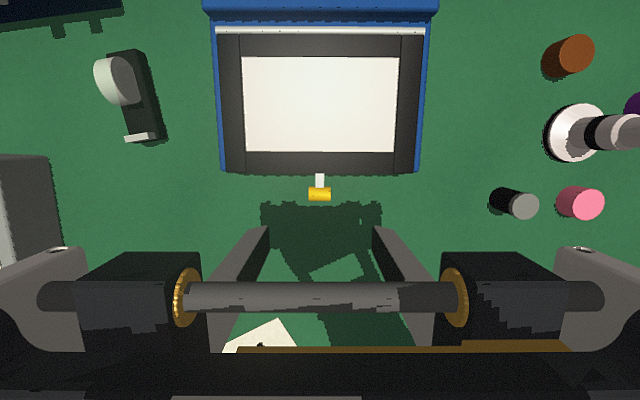

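The knob is at (319,193), centred between the fingers, and the viewer is square with the gripper. I'll refit with the brass gripper parts left out.

Run:
```python
from fit import *
s=r.observe();print(s['eef_pos'].round(4))
f,X,T=cloud('wrist')
hsv=cv2.cvtColor(f,cv2.COLOR_BGR2HSV)
m=(hsv[...,0]>15)&(hsv[...,0]<35)&(hsv[...,1]>120)&(abs(X[...,0]-.452)<.03)&(abs(X[...,1]-.209)<.04)&(X[...,2]>.055)&(X[...,2]<.09)
q=X[m];print('yel',len(q),q.mean(0),q.min(0),q.max(0),cv2.minAreaRect(q[:,:2].astype(np.float32)))
m=(hsv[...,2]>130)&(hsv[...,1]<60)&(abs(X[...,2]-.064)<.008)&(X[...,0]>.49)&(X[...,0]<.61)&(abs(X[...,1]-.2)<.09)
print('pane',cv2.minAreaRect(X[m][:,:2].astype(np.float32)))
```

```text
[0.4518 0.2077 0.2203]
yel 301 [0.45288315 0.20928589 0.07258436] [0.44295376 0.19624926 0.06533386] [0.46136053 0.22263013 0.07646974] ((0.45196130871772766, 0.2093885987997055), (0.024946164339780807, 0.016664590686559677), 84.27928161621094)
pane ((0.5514799356460571, 0.19912050664424896), (0.17033645510673523, 0.1003870889544487), 83.81172943115234)
```

Request:
{"method": "play_rows", "body": {
  "targets": [
    {"dx": 0, "dy": 0.0015, "dz": -0.04, "rx": 0, "ry": 0, "rz": 0, "hand": 0.6},
    {"dx": 0, "dy": 0, "dz": -0.045, "rx": 0, "ry": 0, "rz": 0, "hand": 0.6},
    {"dx": 0, "dy": 0, "dz": -0.04, "rx": 0, "ry": 0, "rz": 0, "hand": 0.6},
    {"dx": 0, "dy": 0, "dz": -0.028, "rx": 0, "ry": 0, "rz": 0, "hand": 0.6},
    {"dx": 0, "dy": 0, "dz": -0.015, "rx": 0, "ry": 0, "rz": 0, "hand": 0.6},
    {"dx": 0, "dy": 0, "dz": 0, "rx": 0, "ry": 0, "rz": 0, "hand": 0.5},
    {"dx": 0, "dy": 0, "dz": 0, "rx": 0, "ry": 0, "rz": 0, "hand": 0.4}
  ]
}}

```text
t: 10.9
eef_pos: [0.4524, 0.21, 0.054]
ee_rot: [0.999, -0.052, 0.001, -0.0]
wrist_force: [-0.7, -0.2, -1.0]
gripper_width: 0.428
grasp_force: 0.0
```

Request:
{"method": "play_rows", "body": {
  "targets": [
    {"dx": 0, "dy": 0, "dz": -0.001, "rx": 0, "ry": 0, "rz": 0, "hand": 0.33},
    {"dx": 0, "dy": 0, "dz": 0, "rx": 0, "ry": 0, "rz": 0, "hand": 0.28},
    {"dx": 0, "dy": 0, "dz": 0, "rx": 0, "ry": 0, "rz": 0, "hand": 0.2},
    {"dx": 0, "dy": 0, "dz": 0, "rx": 0, "ry": 0, "rz": 0, "hand": 0.15},
    {"dx": 0, "dy": 0, "dz": 0, "rx": 0, "ry": 0, "rz": 0, "hand": 0.15}
  ]
}}

```text
t: 11.52
eef_pos: [0.4519, 0.2092, 0.0522]
ee_rot: [0.999, -0.052, 0.0, 0.001]
wrist_force: [0.2, -8.3, 1.8]
gripper_width: 0.275
grasp_force: 30.0
```

Request:
{"method": "play_rows", "body": {
  "targets": [
    {"dx": 0.0002, "dy": -0.0005, "dz": 0.0075, "rx": 0, "ry": 0, "rz": 0, "hand": 0.15},
    {"dx": 0.0005, "dy": -0.0001, "dz": 0.0077, "rx": 0, "ry": 0, "rz": 0, "hand": 0.15},
    {"dx": 0.0008, "dy": -0.0001, "dz": 0.0076, "rx": 0, "ry": 0, "rz": 0, "hand": 0.15},
    {"dx": 0.0012, "dy": -0.0001, "dz": 0.0076, "rx": 0, "ry": 0, "rz": 0, "hand": 0.15},
    {"dx": 0.0015, "dy": -0.0002, "dz": 0.0075, "rx": 0, "ry": 0, "rz": 0, "hand": 0.15},
    {"dx": 0.0018, "dy": -0.0002, "dz": 0.0074, "rx": 0, "ry": 0, "rz": 0, "hand": 0.15}
  ]
}}

```text
t: 12.28
eef_pos: [0.4576, 0.2085, 0.0976]
ee_rot: [0.999, -0.052, -0.0, 0.0]
wrist_force: [1.7, -3.8, -4.8]
gripper_width: 0.272
grasp_force: 30.0
```

Request:
{"method": "play_rows", "body": {
  "targets": [
    {"dx": 0.0021, "dy": -0.0002, "dz": 0.0073, "rx": 0, "ry": 0, "rz": 0, "hand": 0.15},
    {"dx": 0.0025, "dy": -0.0003, "dz": 0.0073, "rx": 0, "ry": 0, "rz": 0, "hand": 0.15},
    {"dx": 0.0028, "dy": -0.0003, "dz": 0.0071, "rx": 0, "ry": 0, "rz": 0, "hand": 0.15},
    {"dx": 0.003, "dy": -0.0003, "dz": 0.007, "rx": 0, "ry": 0, "rz": 0, "hand": 0.15},
    {"dx": 0.0034, "dy": -0.0004, "dz": 0.0069, "rx": 0, "ry": 0, "rz": 0, "hand": 0.15},
    {"dx": 0.0036, "dy": -0.0004, "dz": 0.0067, "rx": 0, "ry": 0, "rz": 0, "hand": 0.15},
    {"dx": 0.0039, "dy": -0.0004, "dz": 0.0065, "rx": 0, "ry": 0, "rz": 0, "hand": 0.15},
    {"dx": 0.0042, "dy": -0.0004, "dz": 0.0064, "rx": 0, "ry": 0, "rz": 0, "hand": 0.15},
    {"dx": 0.0045, "dy": -0.0005, "dz": 0.0061, "rx": 0, "ry": 0, "rz": 0, "hand": 0.15},
    {"dx": 0.0048, "dy": -0.0005, "dz": 0.006, "rx": 0, "ry": 0, "rz": 0, "hand": 0.15},
    {"dx": 0.005, "dy": -0.0005, "dz": 0.0057, "rx": 0, "ry": 0, "rz": 0, "hand": 0.15},
    {"dx": 0.0052, "dy": -0.0006, "dz": 0.0056, "rx": 0, "ry": 0, "rz": 0, "hand": 0.15}
  ]
}}

```text
t: 13.78
eef_pos: [0.5024, 0.2036, 0.1758]
ee_rot: [0.999, -0.052, -0.001, 0.001]
wrist_force: [0.6, -4.9, -6.9]
gripper_width: 0.275
grasp_force: 30.0
```

Request:
{"method": "play_rows", "body": {
  "targets": [
    {"dx": 0, "dy": 0, "dz": 0, "rx": 0, "ry": 0, "rz": 0, "hand": 0.15},
    {"dx": 0, "dy": 0, "dz": 0, "rx": 0, "ry": 0, "rz": 0, "hand": 0.15},
    {"dx": 0, "dy": 0, "dz": 0, "rx": 0, "ry": 0, "rz": 0, "hand": 0.15},
    {"dx": 0, "dy": 0, "dz": 0, "rx": 0, "ry": 0, "rz": 0, "hand": 0.15}
  ]
}}

```text
t: 14.28
eef_pos: [0.5024, 0.2036, 0.1758]
ee_rot: [0.999, -0.052, -0.001, 0.0]
wrist_force: [-0.9, -5.8, -4.3]
gripper_width: 0.276
grasp_force: 30.0
```

Run:
```python
from fit import *
s=r.observe();print(s['t'],s['eef_pos'].round(4),s['wrist_force'],s['grasp_force'],s['gripper_width'])
for n in ['side','top']:
    f,X,T=cloud(n);hsv=cv2.cvtColor(f,cv2.COLOR_BGR2HSV)
    if n=='side': F=f
    # flap frame: points in viewer coords
    ex=np.array([.9945,-.1045]);ey=np.array([.1045,.9945]);k=np.array([.452,.2094])
    a=(X[...,:2]-k)@ex; b=(X[...,:2]-k)@ey
    m=(a>.07)&(a<.17)&(abs(b)<.105)&(X[...,2]>.075)&(X[...,2]<.2)&(abs(b)>.09)&(hsv[...,2]<90)
    if m.sum()>20:
        c=np.polyfit(a[m],X[...,2][m],1); print(n,m.sum(),'flap deg',np.degrees(np.arctan(-c[0])),'rms',np.std(X[...,2][m]-np.polyval(c,a[m])))
    m=(cv2.inRange(hsv,(5,150,60),(18,255,255))>0)&(X[...,2]>.07)&(X[...,2]<.1)&(np.hypot(X[...,0]-.565,X[...,1]+.351)<.035)
    if m.sum()>5: print('cap',circ(X[m]),np.median(X[m],0))
    q=near(X,(.488,-.139),.04,.1,.12);print('loupe top',circ(q))
cv2.imwrite('pics/s5.png',cv2.resize(F[80:330,100:430],None,fx=2.4,fy=2.4,interpolation=cv2.INTER_CUBIC))
```

```text
14.275 [0.5024 0.2036 0.1758] [-0.94228735 -5.80017682 -4.3376265 ] 29.999400973320007 0.2763052466505034
side 136 flap deg 43.4673378415012 rms 0.0008743700865751135
loupe top (0.4908, -0.1342, 0.0181, 98)
top 122 flap deg 44.1347335995528 rms 0.002195744564952791
cap (0.5625, -0.3529, 0.0225, 150) [ 0.56179473 -0.35164155  0.08684422]
loupe top (0.4852, -0.1428, 0.0163, 83)
```

View pics/s5.png

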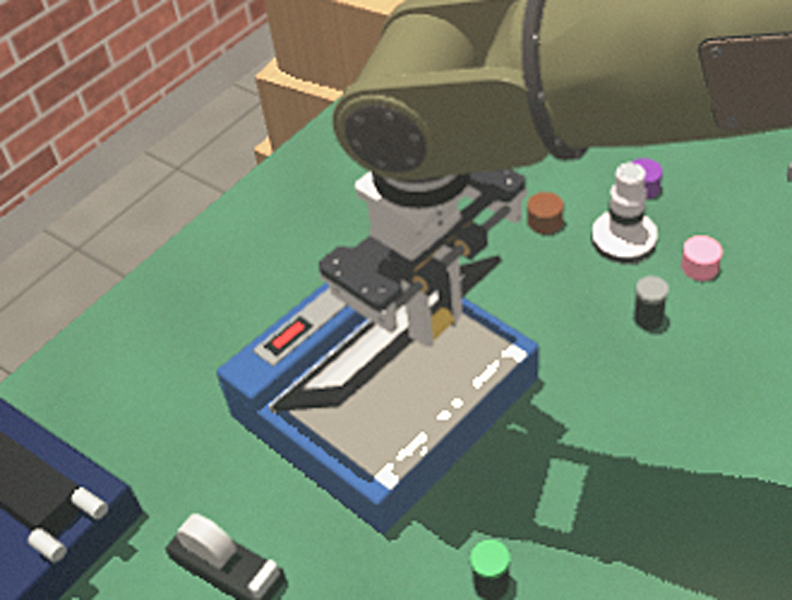

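The flap is held open by the knob at (440,320), measured at about 44° and still. The loupe is standing at (628,215), and the top camera shows the cap seated on the post. Handing in.

```bash
python3 -c "
from rig import r
print(r.sign_off())"
```

```text
the job is handed in; nothing more can be done
None
```

The orange cap is fully down on the white post and let go, and I handed in with the gripper still holding the flap by its knob at about 44°. The loupe is standing, nothing else appeared disturbed, and sign-off returned no verdict.

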